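Show the blue-capped sample tube to the inspection camera

ROBOT

A 6-joint arm with a two-finger parallel gripper is mounted at the origin on the work surface. World frame = base frame: x ahead of the robot, y to its left, z up, the work surface at z = 0. Lengths are in m, angles in rad, forces in N, time in s.
With the tool pointing down it reaches from about 0.35 to 0.975 m from the base axis. Payload 4.9 kg.
Tool frame: the origin (TCP) lies midway between the tips of the shut fingers; the grasp point (between the pads) lies 19 mm behind it; z points along the fingers, y is the line along which they close (so a half turn about z gives the same grasp; the last joint's range is limited). The gripper opens to 85 mm and grips with 20 to 120 N. Pads are 22 mm wide; open, the fingers measure 114 mm over their backs; the gripper's body (76 mm by 85 mm) begins 54 mm behind the grasp point. The pads swing forward as they close: fully open they stand 13 mm farther back than shut.
Start: joints at [-1.239, 0.053, 1.613, -0, 1.476, -0.119], TCP at [0.272, -0.563, 0.231] pointing down, gripper open.
Joint ranges: [-3.01, 3.01], [-1.01, 2.22], [0.06, 2.58], [-1.02, 4.17], [0.09, 2.62], [-3.14, 3.14]. Speed limits (rad/s): [2.57, 2.57, 3.14, 3.14, 3.14, 3.14].

INTERFACE

Orientations are given as a unit quaternion [w, x, y, z].
In Python, from plant import manip gives the robot as it stands.
- The arm moves only by the tool carry_out, never from a script. Its argument "moves" is a list of rows, each a list of 7 numbers: the opening, from 0 (shut) to 1 (fully open), then the shift along the tool's x, y, z normalised to -1 to 1, where 1 is 0.4 m, then the turn, a rotation vector about the tool's x, y, z normalised to -1 to 1, where 1 is 0.5 rad. In form: [[grip, dx, dy, dz, rx, ry, rz], ...]. A call has 1 to 8 rows; each row is the pose to reach, as a shift and turn from the pose commanded when the call began, along the tool's axes at that moment; what a row does not reach only later rows make up. A row lasts 1/12 s, in which the tool goes at most 41.7 mm and 7.16 degrees, less where a joint would pass 70% of its speed; a pose out of reach is approached as far as the arm can. A call with a number of a shift or a turn outside -1 to 1 is refused whole. A call with a gripper value outside its range is refused whole. The fingers move at their own pace and stop on an object; the grip force is fixed at half the most. Time passes only in rows, so rows that repeat a pose let the fingers close. It gives the time, the measured TCP pose, the force and the opening at its end, in the units of the state.
- manip.state(): the state, without advancing time (a new reading comes with each control period).
- manip.grab_frame(name): name is "side" or "top" or "wrist"; returns the picture (400x640x3 uint8, red, green, blue); there is no depth.
- manip.camera_info(name): a dict with "intrinsics" (3x3 intrinsics, pixels), "extrinsics" (4x4, takes a point from world to camera coordinates). Camera axes: x right, y down, z forward; pixel columns grow to the right and rows downward; lengths in m; the calibration is good to about 2 mm. A picture is of the moment at which its call begins: read the wrist's pose just before it. camera_info takes no time and is no camera call; for the wrist camera it gives the pose at the moment of the call.
- manip.job_done(): hands the job in, once; it reports no verdict.
The state is a dict: "time": time; "joint_pos": joint angles; "joint_vel": joint speeds; "joint_efforts": joint torques, N m; "tool_pos": TCP position; "tool_rot": TCP orientation; "contact_force": force on the tool from outside, world axes, zero at the start; "ft_torque": the same for the moment, N m; "gripper_width": opening from 0.0 (shut) to 1.0 (fully open).
Only numpy, scipy, OpenCV 4.12 (cv2) and the standard library are available. Lean on these libraries where they do the work, as an engineer would, in place of code of your own. Each camera call takes 0.05 s, during which the arm holds its last target. There are 200 camera calls.

TASK

Tip the canister's loose lid up by its yellow tab, with the edge across from it still resting on the rim until the lid is clearly slanted, then lift it off and lay it flat, right way up, directly on the bench. Take the blue-capped tube out and hold it still in the air in front of the inspection camera: the middle of its label on the lens's line of sight about 9 cm from the lens, the tube square to that line (as slanted as the camera's front face), cap end up. Finish while still holding it there; leave the other two tubes, the bottle and the jar where they are, and do not let the robot, the tube or the lid touch the camera or its stand.

Things in the scene. Friction and masses are not known exactly. Their poses are not given: they have to be found in the camera images.
- canister: Round grey canister fixed to the bench, outer diameter 160 mm, wall 4 mm, 110 mm high, open at the top. Origin: centre of its underside, z up. Inside, a white foam block 100 x 100 mm, top 35 mm above the bench, has three square holes about 15 mm wide, right through to the floor, evenly spaced on a circle of radius 34 mm about the canister's axis, a tube in each.
- lid: Loose blue lid, about 120 g, resting on the canister's rim: disc of diameter 168 mm, 5 mm thick, over a plug of diameter 144 mm, 6 mm deep, loose inside the rim. Origin: centre of the plug's underside, z up (disc from z = 6 to 11 mm); x points to the yellow tab. Lying flat on the bench its origin is at bench height.
- lid_tab (a point): Middle of the upright yellow tab on the lid, 62 mm from the lid's centre along the lid's x, 35 mm above the lid's origin (24 mm above the disc's top). The tab is 12 mm thick along the lid's y, 26 mm long along the lid's x and stands 32 mm above the disc: pinch it from above across its thickness.
- lid_back (a point): Point on the underside of the lid's disc at the edge across from the tab, 82 mm from the centre; on the closed canister it is at rim height (110 mm).
- tube_blue: Tube with a bright blue cap, the one to show: clear tube of diameter 14 mm, whole length 90 mm, cap of diameter 17 mm over the top 25 mm, about 20 g. Origin: centre of its foot, z along the tube towards the cap. It stands loosely in its hole, foot 5 mm above the bench, cap's top 15 mm below the canister's rim.
- label (a point): Middle of the white label of the blue-capped tube, on the tube's axis, 44 mm above its foot (46 mm below the cap's top).
- tube_purple: The same tube with a purple cap, to be left in its hole. Origin: centre of its foot.
- tube_orange: The same tube with an orange cap, to be left in its hole. Origin: centre of its foot.
- camera: White inspection camera, a 50 x 46 x 46 mm box with a black lens of diameter 40 mm on its front, hung on a stand about 270 mm above the bench and tipped downwards by 0.3 to 0.55 rad on a stiff hinge. Origin: centre of the box. It looks along its own -x; the lens's front is 40 mm from the origin that way. Its z is its own up: the tube must be parallel to this z, cap towards +z.
- sight (a point): The point in the air where the label's middle belongs: on the line of sight, 90 mm in front of the lens (130 mm from the camera's origin along its -x).
- stand: The camera's stand, fixed to the bench: dark foot plate 120 x 100 x 12 mm reaching from 25 mm in front of the camera's centre to 95 mm behind it; steel post 18 mm thick, 55 mm behind the camera's centre, 285 mm high. Origin: on the bench under the camera's centre; x points away from where the camera looks.
- bottle: Loose clear bottle with white cap, diameter 54 mm, 105 mm high; leave alone. Origin: centre of its underside.
- jar: Loose white jar with black cap, diameter 52 mm, 60 mm high; leave alone. The bench between it, the stand and the canister is clear. Origin: centre of its underside.
Not all that is in view belongs to the job. Of the things shaped like the lid, the blue one is meant.

How it is judged:
On the way, in this order (a step that is already met when the one before it is completed fails the run):
1. the lid is tipped up by more than 9 degrees with its edge across from the tab still on the rim (less than 12 mm above it) (angle between lid's own z axis and vertical above 0.16 rad and z of lid_back in the frame of canister between 0.095 and 0.122 m and horizontal distance between lid and canister below 0.03 m and z of lid_tab in the frame of canister above 0.15 m), for 0.1 s.
2. the lid lies flat and released on the bench (height (world z) of lid between -0.005 and 0.011 m and angle between lid's own z axis and vertical below 0.1 rad and contact force between lid and the fingers below 0.1 N), for 0.2 s.
At the end, for the whole second after the job is handed in: Lid flat, right way up and released on the bench. Gripper holds the blue-capped tube still in the air: label middle 65 to 115 mm in front of the lens, within 20 mm of the line of sight sideways and up or down, tube parallel to the camera's up axis within 0.2 rad, cap up (all of step 2 and x of label in the frame of camera between -0.155 and -0.105 m and y of label in the frame of camera between -0.02 and 0.02 m and z of label in the frame of camera between -0.02 and 0.02 m and angle between the z axis of tube_blue and the z axis of camera, either way round below 0.2 rad and angle between tube_blue's own z axis and vertical below 1.2 rad and contact force between tube_blue and the fingers above 0.5 N and linear speed of tube_blue below 0.03 m/s and height (world z) of tube_blue above 0.1 m and contact force between tube_blue and lid below 0.1 N); the arm keeps its last pose, push and grip.
It fails at once if another tube is displaced by more than 20 mm (distance of any of tube_purple, tube_orange from where it was at the start of the episode above 0.02 m).
It fails at once if the bottle or the jar is moved by more than 20 mm or tipped (distance of any of bottle, jar from where it was at the start of the episode above 0.02 m or angle between any of bottle, jar's own z axis and vertical above 0.3 rad).
It fails at once if the robot, the tube or the lid touches the camera or its stand (contact force between any of the arm, the fingers, tube_blue, lid and stand above 0.5 N).
It also fails if it takes over 64 s, if anything falls off the work surface, if the arm or the gripper's body presses on something with over 40 N, if the wrist force passes 120 N, or if a joint passes its speed limit or range.

## Working session

There is one attempt and no reset: what is moved stays moved. The work goes in short steps, Python scripts to look and compute and a tool call to move; the robot and the scene stay as the last step left them, time stands still between calls to the robot, and variables do not carry over. Pictures are saved under pics/ and viewed, on a budget of 10 in all, crops included, one or two more only if the job needs it, and the job is handed in when it is done.

Besides the shell and the picture viewer there is one more tool, called after "Call:" as a command line: name --pt "numbers of a row" for each row, then --argument value for the rest. carry_out: Moves the arm, as the interface text tells. Scaled input: -1 to 1 covers 0.4 m each way for a shift and 0.5 rad each way for a turn. Its arguments: {"type":"object","properties":{"moves":{"type":"array"}},"required":["moves"]}

```bash
mkdir -p pics; ls; python3 - <<'E'
from plant import manip
import cv2,numpy as np
np.set_printoptions(precision=4,suppress=True)
ims=[]
for n in ["side","top"]:
    im=manip.grab_frame(n);cv2.imwrite(f"pics/{n}0.png",im[:,:,::-1]);ims.append(im)
    c=manip.camera_info(n);print(n,c["intrinsics"],c["extrinsics"])
print(manip.state())
E
```

```text
pics
side [[398.4071   0.     316.2884]
 [  0.     398.4071 202.9353]
 [  0.       0.       1.    ]] [[-0.7679 -0.6405  0.0098  0.4477]
 [-0.4846  0.5708 -0.6629  0.32  ]
 [ 0.419  -0.5137 -0.7487  0.9921]
 [ 0.      0.      0.      1.    ]]
top [[501.118    0.     321.8685]
 [  0.     501.118  191.0338]
 [  0.       0.       1.    ]] [[-0.0176 -0.9998 -0.0009  0.0576]
 [-0.9849  0.0174 -0.1724  0.5598]
 [ 0.1724 -0.0021 -0.985   1.3412]
 [ 0.      0.      0.      1.    ]]
{'time': 0.1, 'joint_pos': array([-1.239 ,  0.0533,  1.6141, -0.    ,  1.476 , -0.119 ]), 'joint_vel': array([ 0.0005, -0.0022, -0.0031, -0.0031,  0.0006,  0.0001]), 'joint_efforts': array([  0.0001, -39.4904, -37.1363,  -0.    ,   0.004 ,  -0.    ]), 'tool_pos': array([ 0.2721, -0.562 ,  0.2302]), 'tool_rot': array([-0.0009,  0.9747,  0.2235, -0.0001]), 'contact_force': array([0.302 , 0.6144, 0.4121]), 'ft_torque': array([ 0.0448, -0.0278,  0.0588]), 'gripper_width': 1.0019726458390066}
```

View pics/side0.png

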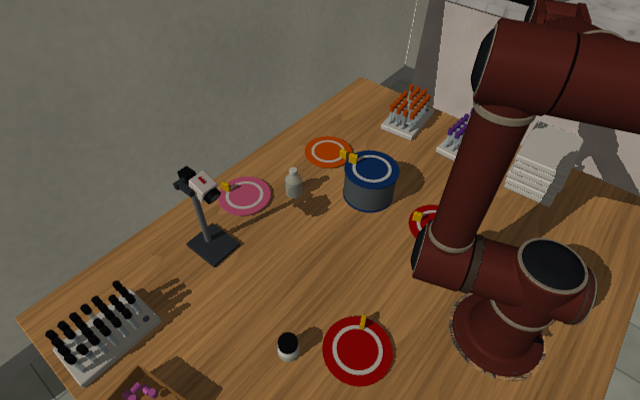

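View pics/top0.png

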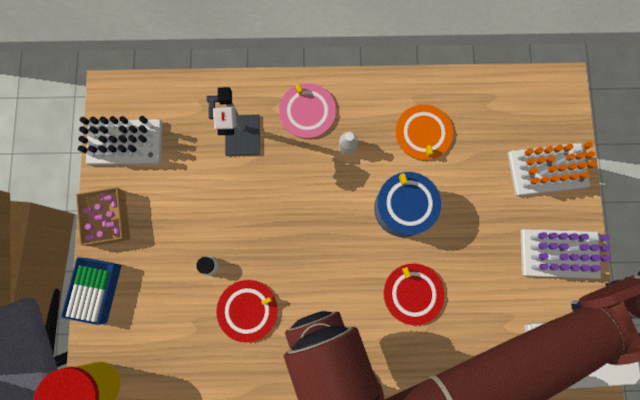

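The lid that matters is the blue one at top (408,203), side (371,170). Its tab is at top (403,180). The red lids at top (414,294) and (247,310), the orange at (424,132) and the pink at (307,110) are decoys. The inspection camera is at top (224,115), side (200,185).

```bash
cat > h.py <<'E'
import numpy as np,cv2
from plant import manip
from scipy.spatial.transform import Rotation as R
np.set_printoptions(precision=4,suppress=True)
def cam(n):
    c=manip.camera_info(n);return np.array(c["intrinsics"]),np.array(c["extrinsics"])
def ray(c,uv):
    K,E=c;d=E[:3,:3].T@np.linalg.solve(K,[uv[0],uv[1],1.]);return -E[:3,:3].T@E[:3,3],d/np.linalg.norm(d)
def plane(c,uv,z):
    o,d=ray(c,uv);return o+d*(z-o[2])/d[2]
def tri(c1,p1,c2,p2):
    a,u=ray(c1,p1);b,v=ray(c2,p2)
    s=np.linalg.lstsq(np.stack([u,-v],1),b-a,rcond=None)[0]
    P,Q=a+u*s[0],b+v*s[1];return (P+Q)/2,np.linalg.norm(P-Q)
def proj(c,P):
    K,E=c;q=K@(E[:3,:3]@np.asarray(P)+E[:3,3]);return q[:2]/q[2]
def Rt(s): # tool rotation
    return R.from_quat(np.roll(s["tool_rot"],-1))
def delta(pos,M,base=None):
    """normalised shift/turn to pose (pos, Rotation M) from measured"""
    s=manip.state();r=Rt(s)
    return r.inv().apply(np.array(pos)-s["tool_pos"])/.4,(r.inv()*M).as_rotvec()/.5
E
python3 - <<'E'
from h import *
T,S=cam("top"),cam("side")
t,s=[cv2.imread(f"pics/{n}0.png") for n in("top","side")]
def blobs(im,lo,hi,box,mn=8):
    h=cv2.cvtColor(im,cv2.COLOR_BGR2HSV);m=cv2.inRange(h,lo,hi);x0,y0,x1,y1=box
    k=np.zeros_like(m);k[y0:y1,x0:x1]=m[y0:y1,x0:x1]
    n,_,st,ce=cv2.connectedComponentsWithStats(k)
    return [(tuple(np.round(ce[i],1)),st[i].tolist()) for i in range(1,n) if st[i][4]>=mn],k
for nm,c,im,bx in(("top",T,t,(365,165,450,245)),("side",S,s,(335,140,405,215))):
    b,k=blobs(im,(100,120,40),(125,255,255),bx);print(nm,"blue",b)
    pts=cv2.convexHull(cv2.findNonZero(k));e=cv2.fitEllipse(pts);print(e,plane(c,e[0],.113))
    b,k=blobs(im,(20,120,80),(35,255,255),bx);print("yellow",b)
    for q,_ in b: print(plane(c,q,.139),plane(c,q,.147))
    w,k=blobs(im,(0,0,120),(180,60,255),bx);print("white",w)
    p=[max(w,key=lambda a:a[1][4])][0][0];print("ring",plane(c,p,.115))
def crop(im,x,y,w=65,h=80,f=6):return cv2.resize(im[y:y+h,x:x+w],None,fx=f,fy=f,interpolation=cv2.INTER_CUBIC)
cv2.imwrite("pics/cc.png",np.hstack([crop(t,200,80),crop(s,170,160,65,80),])[:480])
cv2.imwrite("pics/cc.png",np.hstack([crop(t,203,82,64,80),crop(s,172,162,64,105,6)[:480]]))
E
```

```text
top blue [((np.float64(408.9), np.float64(205.1)), [377, 172, 64, 63, 1307]), ((np.float64(409.0), np.float64(202.4)), [391, 185, 37, 36, 1041])]
((408.7192077636719, 203.066650390625), (61.665184020996094, 63.203346252441406), 118.0107192993164) [ 0.5133 -0.1801  0.113 ]
yellow [((np.float64(402.7), np.float64(178.7)), [399, 173, 8, 12, 69])]
[ 0.5738 -0.1629  0.139 ] [ 0.5722 -0.1616  0.147 ]
white [((np.float64(409.4), np.float64(204.6)), [387, 181, 46, 45, 528]), ((np.float64(374.0), np.float64(207.5)), [374, 203, 1, 10, 10])]
ring [ 0.5089 -0.1814  0.115 ]
side blue [((np.float64(373.1), np.float64(172.1)), [345, 151, 54, 38, 688]), ((np.float64(371.5), np.float64(168.2)), [356, 158, 32, 21, 525]), ((np.float64(364.1), np.float64(207.5)), [344, 196, 43, 16, 61])]
((369.6529235839844, 180.68751525878906), (60.77684783935547, 62.07138442993164), 16.790010452270508) [ 0.4878 -0.1307  0.113 ]
yellow [((np.float64(342.7), np.float64(153.4)), [340, 149, 7, 10, 54]), ((np.float64(352.6), np.float64(157.8)), [349, 153, 9, 11, 82])]
[ 0.6054 -0.1509  0.139 ] [ 0.6002 -0.1433  0.147 ]
[ 0.5704 -0.1544  0.139 ] [ 0.5656 -0.1468  0.147 ]
white [((np.float64(339.4), np.float64(144.8)), [335, 142, 9, 7, 12]), ((np.float64(373.7), np.float64(170.6)), [353, 156, 38, 26, 156]), ((np.float64(337.4), np.float64(158.9)), [335, 158, 6, 3, 8])]
ring [ 0.502  -0.1722  0.115 ]
```

View pics/cc.png

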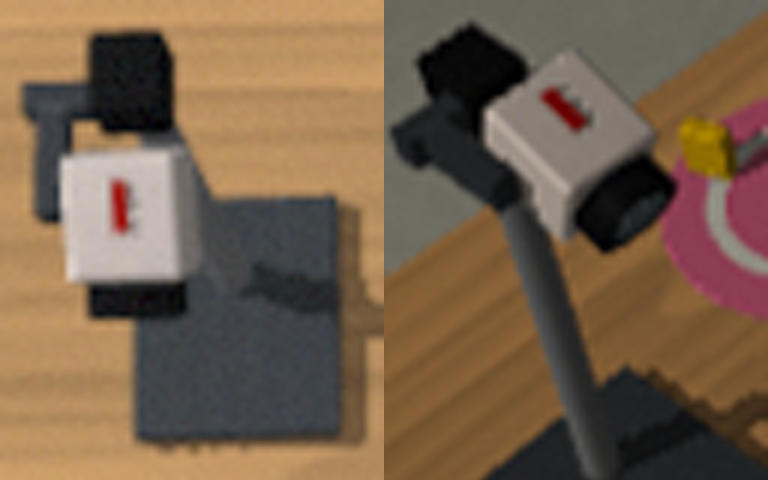

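```bash
python3 - <<'E'
from h import *
T,S=cam("top"),cam("side")
print("lid c top",plane(T,(409.2,202.9),.115),"side",plane(S,(371.7,168.5),.115),tri(T,(409.2,202.9),S,(371.7,168.5)))
print("tab",tri(T,(402.7,178.7),S,(352.6,157.8)))
for p in[(225.5,155),(259.3,155),(259.3,115)]:print("plate",plane(T,p,.012))
print("post base side crop(598,472)",plane(S,(172+(598-384)/6,162+472/6),.012))
f=lambda x,y:(203+x/6,82+y/6); g=lambda x,y:(172+(x-384)/6,162+y/6)
print("lens",tri(T,f(137,305),S,g(640,215)),"boxtopmid(mark)",tri(T,f(121,207),S,g(565,110)))
print("bottle",plane(T,(348,140),.1),"jar",plane(T,(206,265),.06))
s=manip.state();print(Rt(s).as_matrix())
W=cam("wrist");print("wristcam in tool", (W[1]@np.r_[s["tool_pos"],1]),W[1][:3,:3]@Rt(s).as_matrix(),W[0][0,0])
for uv in[(310,215),(305,205)]:print(plane(T,uv,0))
c=np.array([.5095,-.1785]);t=np.array([.572,-.160]);print("yaw",np.arctan2(*(t-c)[::-1]),np.linalg.norm(t-c))
E
```

```text
lid c top [ 0.5134 -0.1811  0.115 ] side [ 0.5119 -0.1759  0.115 ] (array([ 0.5147, -0.182 ,  0.1087]), np.float64(0.0008359314827358422))
tab (array([ 0.5763, -0.1645,  0.1286]), np.float64(0.0009021197138668121))
plate [0.6776 0.3237 0.012 ]
plate [0.6759 0.2262 0.012 ]
plate [0.7962 0.2267 0.012 ]
post base side crop(598,472) [0.7546 0.2852 0.012 ]
lens (array([0.6712, 0.2767, 0.2491]), np.float64(0.0031457989313745057)) boxtopmid(mark) (array([0.701 , 0.2772, 0.2883]), np.float64(0.000709585560185323))
bottle [ 0.6913 -0.0257  0.1   ] jar [0.3629 0.362  0.06  ]
[[ 0.9001  0.4357 -0.0006]
 [ 0.4357 -0.9001  0.0017]
 [ 0.0002 -0.0018 -1.    ]]
wristcam in tool [-0.0003  0.0288  0.1571  1.    ] [[-0.0005  1.     -0.0002]
 [-0.959  -0.0005 -0.2835]
 [-0.2835  0.0001  0.959 ]] 281.2167556672241
[0.5006 0.0826 0.    ]
[0.5296 0.0965 0.    ]
yaw 0.287783041718219 0.06518051856191388
```

Call:
carry_out --pt "0.5 0.667 -0.346 0 0 0 0.3" --pt "0.5 0.667 -0.346 0 0 0 0.3" --pt "0.5 0.667 -0.346 0 0 0 0.3" --pt "0.5 0.667 -0.346 0 0 0 0.3" --pt "0.5 0.667 -0.346 0 0 0 0.3" --pt "0.5 0.667 -0.346 0 0 0 0.3" --pt "0.5 0.667 -0.346 0 0 0 0.3" --pt "0.5 0.667 -0.346 0 0 0 0.3"

```text
time: 0.77
tool_pos: [0.4545, -0.3171, 0.2309]
tool_rot: [-0.001, 0.988, 0.152, 0.001]
contact_force: [0.5, -0.9, -0.5]
gripper_width: 0.5
```

```bash
cat >> h.py <<'E'
def down(yaw,p=0.): # tool z down, x at yaw; p: lean so tool z=(sin p,0,-cos p) in yaw-0 frame
    return R.from_euler('z',yaw)*R.from_euler('y',-p)*R.from_matrix(np.diag([1,-1,-1.]))
E
python3 - <<'E'
from h import *
print(manip.state()["tool_pos"],delta([.572,-.1615,.24],down(.3)))
E
```

```text
[ 0.4545 -0.3171  0.2309] (array([ 0.3973, -0.2824, -0.0217]), array([-0.0041, -0.003 ,  0.0121]))
```

Call:
carry_out --pt "0.5 0.397 -0.282 -0.02 0 0 0.012" --pt "0.5 0.397 -0.282 -0.02 0 0 0.012" --pt "0.5 0.397 -0.282 -0.02 0 0 0.012" --pt "0.5 0.397 -0.282 -0.02 0 0 0.012" --pt "0.5 0.397 -0.282 -0.02 0 0 0.012" --pt "0.5 0.397 -0.282 -0.02 0 0 0.012" --pt "0.5 0.397 -0.282 -0.02 0 0 0.012"

```text
time: 1.35
tool_pos: [0.5707, -0.166, 0.2387]
tool_rot: [-0.0, 0.989, 0.148, -0.001]
contact_force: [-0.4, -0.6, -0.3]
gripper_width: 0.498
```

```bash
python3 - <<'E'
from h import *
W=cam("wrist");im=manip.grab_frame("wrist")[:,:,::-1].copy()
h=cv2.cvtColor(im,cv2.COLOR_BGR2HSV);m=cv2.inRange(h,(20,120,80),(35,255,255))
n,_,st,ce=cv2.connectedComponentsWithStats(m)
for i in range(1,n):
    if st[i][4]>100:
        print(ce[i],st[i],plane(W,ce[i],.147),plane(W,ce[i],.139))
        k=cv2.minAreaRect(cv2.findNonZero((_==i).astype(np.uint8)));print(k)
b=cv2.inRange(h,(100,120,40),(125,255,255));c=max(cv2.findContours(b,0,1)[0],key=cv2.contourArea)
e=cv2.fitEllipse(cv2.convexHull(c));print(e,plane(W,e[0],.113))
print(manip.state()["tool_pos"],proj(W,[.572,-.1615,.147]))
cv2.imwrite("pics/w1.png",im)
E
```

```text
[416.4524 114.1568] [406 102  21  25 389] [ 0.664  -0.2203  0.147 ] [ 0.6649 -0.2228  0.139 ]
((416.2884521484375, 113.55769348144531), (17.65045166015625, 24.122283935546875), 11.309932708740234)
[314.6331 193.5564] [308 177  14  34 417] [ 0.5774 -0.1617  0.147 ] [ 0.5753 -0.1622  0.139 ]
((314.673583984375, 193.50755310058594), (12.423046112060547, 33.35978698730469), 2.4895529747009277)
[ 14.8333 297.9454] [  0 289  34  20 366] [0.3919 0.0859 0.147 ] [0.3834 0.0938 0.139 ]
((15.202836990356445, 297.66510009765625), (12.43245792388916, 36.61747741699219), 60.945396423339844)
[278.7098 321.715 ] [274 311  10  22 193] [ 0.44   -0.1658  0.147 ] [ 0.4332 -0.1665  0.139 ]
((278.5, 321.5), (21.0, 9.0), 90.0)
((313.2984924316406, 244.95884704589844), (82.56514739990234, 92.83610534667969), 93.22242736816406) [ 0.5146 -0.1789  0.113 ]
[ 0.5701 -0.167   0.2387] [312.6126 199.2794]
```

View pics/w1.png

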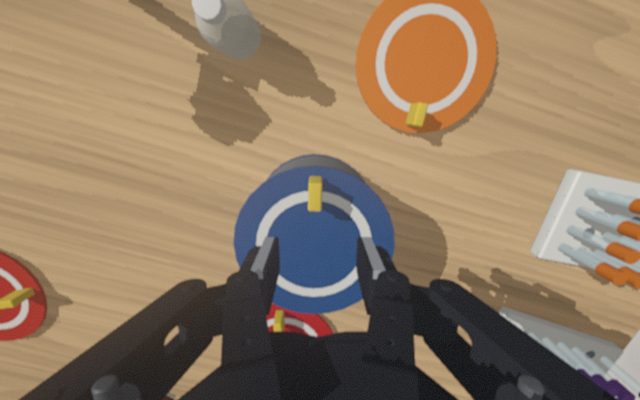

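```bash
python3 - <<'E'
from h import *
print(manip.state()["tool_pos"],delta([.574,-.162,.121],down(.285)))
E
```

```text
[ 0.5701 -0.167   0.2387] (array([ 0.0133, -0.0091,  0.2942]), array([-0.0003,  0.0026,  0.0212]))
```

Call:
carry_out --pt "0.5 0.013 -0.009 0.1 0 0 0.021" --pt "0.5 0.013 -0.009 0.18 0 0 0.021" --pt "0.5 0.013 -0.009 0.24 0 0 0.021" --pt "0.5 0.013 -0.009 0.294 0 0 0.021" --pt "0.5 0.013 -0.009 0.294 0 0 0.021" --pt "0.0 0.013 -0.009 0.294 0 0 0.021" --pt "0.0 0.013 -0.009 0.294 0 0 0.021" --pt "0.0 0.013 -0.009 0.294 0 0 0.021"

```text
time: 2.07
tool_pos: [0.5755, -0.1631, 0.1244]
tool_rot: [0.001, 0.99, 0.141, 0.002]
contact_force: [0.4, 0.2, -0.6]
gripper_width: 0.126
```

Call:
carry_out --pt "0 0 0 0 0 0 0" --pt "0 0 0 0 0 0 0" --pt "0 0 0 0 0 0 0"

```text
time: 2.32
tool_pos: [0.5755, -0.163, 0.1242]
tool_rot: [0.001, 0.99, 0.142, 0.001]
contact_force: [-1.7, -2.7, 6.5]
gripper_width: 0.127
```

```bash
python3 - <<'E'
from h import *
s=manip.state();print(s["tool_pos"],Rt(s).as_matrix())
# arc about pivot: rim point opposite
tp=s["tool_pos"];r=Rt(s);yaw=.28;u=np.array([np.cos(yaw),np.sin(yaw),0]);v=np.array([-u[1],u[0],0])
piv=np.array([*(tp[:2]-u[:2]*.142),.110])
for a in[.04,.08,.12,.16,.2,.24,.28,.3]:
    Q=R.from_rotvec(-a*v);p=piv+Q.apply(tp-piv)+[0,0,.001]
    print(a,r.inv().apply(p-tp)/.4,(r.inv()*Q*r).as_rotvec()/.5)
E
```

```text
[ 0.5755 -0.163   0.1242] [[ 0.9599  0.2805  0.0033]
 [ 0.2805 -0.9599 -0.0024]
 [ 0.0025  0.0032 -1.    ]]
0.04 [-0.0017  0.     -0.0167] [-0.0003  0.08    0.0003]
0.08 [-0.0039  0.0001 -0.0308] [-0.0007  0.16    0.0005]
0.12 [-0.0067  0.0001 -0.0448] [-0.001   0.24    0.0008]
0.16 [-0.01    0.0001 -0.0586] [-0.0014  0.32    0.001 ]
0.2 [-0.0139  0.0002 -0.0724] [-0.0017  0.4     0.0013]
0.24 [-0.0184  0.0002 -0.0859] [-0.0021  0.48    0.0015]
0.28 [-0.0234  0.0002 -0.0993] [-0.0024  0.56    0.0018]
0.3 [-0.0261  0.0002 -0.1059] [-0.0026  0.6     0.0019]
```

Call:
carry_out --pt "0 -0.002 0 -0.021 0 0.08 0" --pt "0 -0.004 0 -0.035 0 0.16 0" --pt "0 -0.007 0 -0.05 0 0.24 0" --pt "0 -0.01 0 -0.063 0 0.32 0" --pt "0 -0.014 0 -0.077 0 0.4 0" --pt "0 -0.018 0 -0.091 0 0.48 0" --pt "0 -0.023 0 -0.104 0 0.56 0" --pt "0 -0.023 0 -0.104 0 0.56 0"

```text
time: 2.98
tool_pos: [0.5646, -0.1647, 0.1637]
tool_rot: [-0.02, 0.98, 0.14, 0.139]
contact_force: [-0.2, -0.4, -1.7]
gripper_width: 0.126
```

Call:
carry_out --pt "0 0 0 0 0 0 0" --pt "0 0 0 0 0 0 0" --pt "0 0 0 0 0 0 0"

```text
time: 3.23
tool_pos: [0.5656, -0.1643, 0.1629]
tool_rot: [-0.02, 0.98, 0.14, 0.138]
contact_force: [0.6, 0.3, -1.5]
gripper_width: 0.127
```

```bash
python3 - <<'E'
from h import *
s=manip.state();print(s["tool_pos"],s["contact_force"],Rt(s).as_matrix())
im=manip.grab_frame("side")[:,:,::-1]
im2=manip.grab_frame("wrist")[:,:,::-1]
a=cv2.resize(im[90:240,280:480],(530,400));b=im2
cv2.imwrite("pics/t.png",np.hstack([a,cv2.resize(b,(270,169*1)).copy() if 0 else cv2.copyMakeBorder(cv2.resize(b,(270,169)),0,231,0,0,0)]))
E
```

```text
[ 0.5656 -0.1643  0.1629] [ 0.5954  0.2519 -1.4836] [[ 0.9226  0.2809  0.2642]
 [ 0.2699 -0.9597  0.0779]
 [ 0.2755 -0.0005 -0.9613]]
```

View pics/t.png

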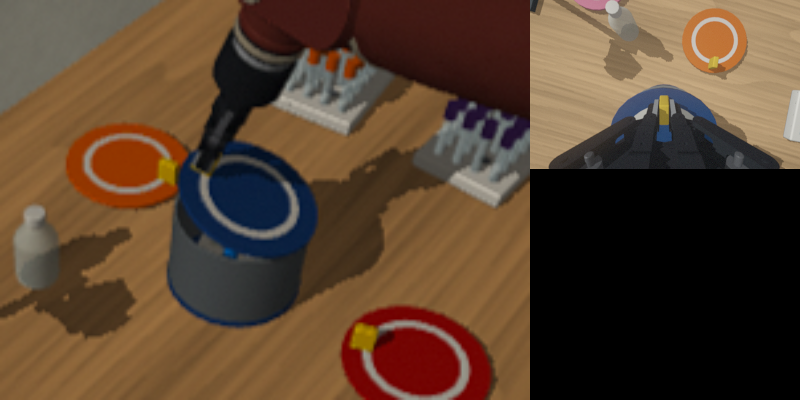

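```bash
python3 - <<'E'
from h import *
for z,xy in((.27,(.5656,-.1643)),(.27,(.531,.088))):print(delta([*xy,z],down(.285)))
E
```

```text
(array([ 0.0737, -0.0001, -0.2575]), array([-0.0011, -0.5584, -0.0005]))
(array([ 0.1642, -0.6297, -0.2311]), array([-0.0011, -0.5584, -0.0005]))
```

Call:
carry_out --pt "0 0.015 0 -0.06 0 -0.05 0" --pt "0 0.045 0 -0.15 0 -0.25 0" --pt "0 0.0737 0 -0.2575 0 -0.4 0" --pt "0 0.0737 0 -0.2575 0 -0.558 0" --pt "0 0.082 -0.06 -0.255 0 -0.558 0" --pt "0 0.095 -0.15 -0.251 0 -0.558 0" --pt "0 0.108 -0.24 -0.247 0 -0.558 0" --pt "0 0.121 -0.33 -0.243 0 -0.558 0"

```text
time: 4.0
tool_pos: [0.5474, -0.0309, 0.2698]
tool_rot: [-0.0, 0.99, 0.141, 0.0]
contact_force: [-0.1, 0.2, -2.7]
gripper_width: 0.123
```

Call:
carry_out --pt "0 0.013 -0.09 0 0 0 0" --pt "0 0.026 -0.17 0 0 0 0" --pt "0 0.034 -0.24 0 0 0 0" --pt "0 0.04 -0.29 0 0 0 0" --pt "0 0.04 -0.29 0 0 0 0" --pt "0 0.04 -0.29 0 0 0 0"

```text
time: 4.5
tool_pos: [0.5302, 0.0845, 0.27]
tool_rot: [0.0, 0.99, 0.143, 0.0]
contact_force: [0.1, 0.5, -1.8]
gripper_width: 0.126
```

```bash
python3 - <<'E'
from h import *
s=manip.state();print(s["contact_force"],s["tool_pos"],delta([.531,.088,.023],down(.285)))
im=manip.grab_frame("top")[:,:,::-1];cv2.imwrite("pics/top2.png",im)
t=cam("top")
h=cv2.cvtColor(im,cv2.COLOR_BGR2HSV)
for nm,lo,hi in(("blue",(95,130,60),(125,255,255)),("orange",(5,170,90),(15,255,255)),("purple",(125,80,40),(150,255,255))):
    m=cv2.inRange(h,lo,hi);k=np.zeros_like(m);k[165:245,365:450]=m[165:245,365:450]
    n,_,st,ce=cv2.connectedComponentsWithStats(k)
    for i in range(1,n):
        if st[i][4]>=5:print(nm,ce[i],st[i],plane(t,ce[i],.095))
cv2.imwrite("pics/z.png",cv2.resize(im[150:250,260:460],None,fx=4,fy=4,interpolation=cv2.INTER_CUBIC))
E
```

```text
[ 0.0875  0.4988 -1.7986] [0.5302 0.0845 0.27  ] (array([ 0.0039, -0.0082,  0.6175]), array([ 0.0009, -0.0018,  0.0035]))
blue [395.3493 186.9726] [382 183  31  12 146] [ 0.5602 -0.1495  0.095 ]
blue [424.3175 200.881 ] [417 187  13  30 126] [ 0.5211 -0.2252  0.095 ]
blue [383.3947 211.0526] [381 202   7  19  38] [ 0.4957 -0.1149  0.095 ]
blue [395.1389 207.9444] [392 205   7   7  36] [ 0.5035 -0.1465  0.095 ]
blue [414.1168 226.3577] [399 220  28  11 137] [ 0.4534 -0.1946  0.095 ]
orange [409.1034 191.7586] [406 189   7   6  29] [ 0.5465 -0.1858  0.095 ]
purple [416.8387 212.4194] [414 210   7   6  31] [ 0.4904 -0.2037  0.095 ]
```

View pics/z.png

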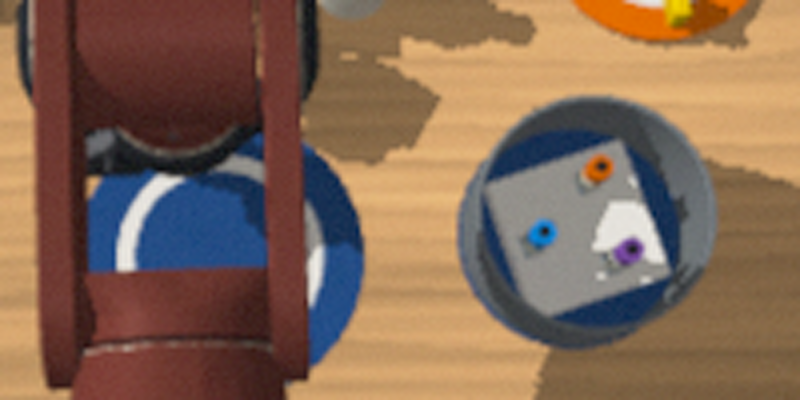

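Call:
carry_out --pt "0 0.004 -0.008 0.08 0 0 0" --pt "0 0.004 -0.008 0.18 0 0 0" --pt "0 0.004 -0.008 0.28 0 0 0" --pt "0 0.004 -0.008 0.38 0 0 0" --pt "0 0.004 -0.008 0.48 0 0 0" --pt "0 0.004 -0.008 0.56 0 0 0" --pt "0 0.004 -0.008 0.61 0 0 0" --pt "0 0.004 -0.008 0.624 0 0 0"

```text
time: 5.22
tool_pos: [0.5287, 0.0856, 0.0191]
tool_rot: [-0.0, 0.99, 0.141, -0.004]
contact_force: [-20.1, -0.8, 38.3]
gripper_width: 0.125
```

Call:
carry_out --pt "0 0 0 0 0 0 0" --pt "0 0 0 0 0 0 0" --pt "0.2 0 0 -0.01 0 0 0" --pt "0.35 0 0 -0.01 0 0 0" --pt "0.4 0 0 -0.01 0 0 0" --pt "0.4 0 0 -0.01 0 0 0"

```text
time: 5.72
tool_pos: [0.5316, 0.0869, 0.0251]
tool_rot: [0.0, 0.99, 0.142, 0.001]
contact_force: [0.3, 0.0, -0.0]
gripper_width: 0.403
```

Call:
carry_out --pt "0.5 0 0 -0.05 0 0 0" --pt "0.5 0 0 -0.14 0 0 0" --pt "0.5 0 0 -0.24 0 0 0" --pt "0.5 0 0 -0.34 0 0 0" --pt "0.5 0 0 -0.44 0 0 0" --pt "0.5 0 0 -0.5 0 0 0" --pt "0.5 0 0 -0.5 0 0 0"

```text
time: 6.3
tool_pos: [0.5345, 0.0872, 0.233]
tool_rot: [0.001, 0.99, 0.142, 0.007]
contact_force: [0.1, -0.0, 0.6]
gripper_width: 0.502
```

```bash
python3 - <<'E'
from h import *
M=R.from_euler('x',.7)*down(0.);P=np.array([.64,.11,.27]);print(delta(P,M))
K,E=cam("wrist");s=manip.state()
Tc=np.eye(4);Tc[:3,:3]=Rt(s).as_matrix();Tc[:3,3]=s["tool_pos"];CT=E@Tc
N=np.eye(4);N[:3,:3]=M.as_matrix();N[:3,3]=P;c=(K,CT@np.linalg.inv(N))
print("cam",ray(c,(320,200)))
for q in[(.70,.276,.27),(.671,.277,.25),(.7,.253,.29),(.76,.276,.29),(.76,.276,.01)]:print(proj(c,q))
E
```

```text
(array([ 0.2705,  0.0196, -0.0885]), array([1.3934, 0.171 , 0.556 ]))
cam (array([0.7122, 0.0179, 0.3788]), array([-0.2869,  0.6104, -0.7383]))
[169.9582 130.6725]
[195.8133 161.3088]
[156.2183 132.6718]
[130.5814  49.5046]
[344.6269  82.1692]
```

Call:
carry_out --pt "0.5 0.15 0.01 -0.05 0.2 0.03 0.1" --pt "0.5 0.27 0.02 -0.09 0.4 0.06 0.2" --pt "0.5 0.27 0.02 -0.09 0.6 0.09 0.28" --pt "0.5 0.27 0.02 -0.09 0.7 0.09 0.28" --pt "0.5 0.27 0.02 -0.09 0.7 0.09 0.28" --pt "0.5 0.27 0.02 -0.09 0.7 0.09 0.28"

```text
time: 6.8
tool_pos: [0.6363, 0.109, 0.2589]
tool_rot: [-0.175, 0.982, 0.07, -0.003]
contact_force: [0.3, -0.2, 0.0]
gripper_width: 0.497
```

```bash
python3 - <<'E'
from h import *
M=R.from_euler('x',.7)*down(0.);s=manip.state();print(s["tool_pos"],s["joint_pos"],delta([.64,.11,.27],M))
E
```

```text
[0.6363 0.109  0.2589] [-0.0951  0.0933  1.5527  0.3457  1.5633  1.3196] (array([ 0.0101, -0.0107, -0.0255]), array([0.6933, 0.1084, 0.2587]))
```

Call:
carry_out --pt "0.5 0.01 -0.01 -0.025 0.2 0.05 0.1" --pt "0.5 0.01 -0.01 -0.025 0.45 0.1 0.2" --pt "0.5 0.01 -0.01 -0.025 0.69 0.11 0.26" --pt "0.5 0.01 -0.01 -0.025 0.69 0.11 0.26" --pt "0.5 0.01 -0.01 -0.025 0.69 0.11 0.26" --pt "0.5 0.01 -0.01 -0.025 0.69 0.11 0.26" --pt "0.5 0.01 -0.01 -0.025 0.69 0.11 0.26"

```text
time: 7.38
tool_pos: [0.6403, 0.1116, 0.2724]
tool_rot: [-0.342, 0.94, 0.002, 0.002]
contact_force: [0.9, -0.3, -0.5]
gripper_width: 0.503
```

```bash
python3 - <<'E'
from h import *
c=cam("wrist");im=manip.grab_frame("wrist")[:,:,::-1];np.savez("wc.npz",K=c[0],E=c[1]);cv2.imwrite("pics/w2.png",im)
u,v=proj(c,(.70,.276,.27)).astype(int);print(u,v)
x0,y0=max(u-100,0),max(v-100,0);print(x0,y0)
cv2.imwrite("pics/w2c.png",cv2.resize(im[y0:y0+150,x0:x0+200],None,fx=4,fy=4,interpolation=cv2.INTER_CUBIC))
E
```

```text
173 130
73 30
```

View pics/w2c.png

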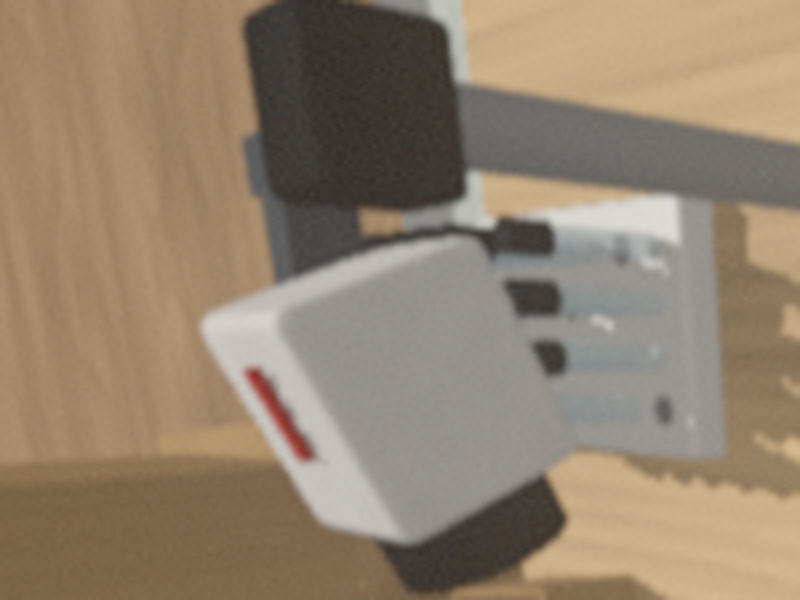

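```bash
python3 - <<'E'
from h import *
from scipy.optimize import least_squares
z=np.load("wc.npz");c=(z["K"],z["E"])
px=np.array([(283,318),(480,240),(575,450),(405,545),(205,325),(325,530)],float)/4+[73,30]
ob=np.array([(25,-23,23),(25,-23,-23),(-25,-23,-23),(-25,-23,23),(25,23,23),(-25,23,23)])/1e3
def pts(q,o=ob):return np.array(q[:3])+R.from_euler('zy',[q[3],q[4]]).apply(o) 
f=lambda q:(np.array([proj(c,p) for p in pts(q)])-px).ravel()
s=least_squares(f,[.7,.275,.27,0,-.4]);print(s.x,s.fun)
g=lambda q:np.r_[f(q),(q[0]-.7015)/.003,(q[1]-.275)/.003,q[3]/.03]
s=least_squares(g,s.x);print(s.x,s.fun)
A=R.from_euler('zy',s.x[3:]);print("look",A.apply([-1,0,0]),"up",A.apply([0,0,1]),"sight",s.x[:3]+A.apply([-.13,0,0]))
for n in("top","side"):print(n,proj(cam(n),s.x[:3]+A.apply([-.04,0,0])),proj(cam(n),s.x[:3]+A.apply([0,0,.023])))
E
```

```text
[ 0.7014  0.297   0.2615  0.0315 -0.3657] [-0.9453 -0.2155  0.0814  0.8482  0.6349  0.7183  0.6705 -0.7539 -0.3675
  0.2897  0.1024 -0.8731]
[ 0.7018  0.2878  0.2652  0.0222 -0.37  ] [-1.5358 -0.6001  1.2392 -0.3874  2.3925  1.1905  1.279   0.7454 -1.8473
 -0.4604 -0.2179 -0.0563  0.1151  4.2549  0.7407]
look [-0.9321 -0.0222 -0.3615] up [-0.3616  0.      0.9323] sight [0.5807 0.2849 0.2182]
top [221.8536 135.9127] [218.6661 119.7265]
side [212.406  201.0271] [200.9667 184.8337]
```

```bash
python3 - <<'E'
from h import *
from scipy.optimize import least_squares
z=np.load("wc.npz");c=(z["K"],z["E"]);T,S=cam("top"),cam("side")
px=np.array([(283,318),(480,240),(575,450),(405,545),(205,325),(325,530)],float)/4+[73,30]
ob=np.array([(25,-23,23),(25,-23,-23),(-25,-23,-23),(-25,-23,23),(25,23,23),(-25,23,23)])/1e3
P=lambda q,o:np.array(q[:3])+R.from_euler('zy',[q[3],q[4]]).apply(o)
W=lambda x,y:(203+x/6,82+y/6)
V=lambda x,y:(172+(x-384)/6,162+y/6)
# top-face centre seen in top / side, and lens
obs=[(T,W(122,217),(0,0,.023)),(S,V(572,120),(0,0,.023)),(T,W(137,303),(-.033,0,.0)),(S,V(640,215),(-.04,0,0))]
def g(q):
    r=list((np.array([proj(c,p) for p in P(q,ob)*1])-px).ravel()/1.5)
    for k,u,o in obs:r+=list((proj(k,P(q,o))-u)/1.5)
    return np.r_[r,(q[0]-.7015)/.003,(q[1]-.275)/.003,q[3]/.02]
s=least_squares(g,[.7,.275,.27,0,-.4]);print(s.x,s.fun*1.5)
A=R.from_euler('zy',s.x[3:]);sg=P(s.x,(-.13,0,0));up=A.apply([0,0,1]);print("sight",sg,"lens",P(s.x,(-.04,0,0)))
E
```

```text
[ 0.7022  0.2801  0.2682  0.0135 -0.3734] [-2.0187 -0.9693  2.3143 -1.4928  3.9379  1.5973  1.8147  2.0473 -3.1589
 -1.2031 -0.53    0.5979 -1.6678  0.9748 -0.1163  0.0507 -1.3853 -0.0685
 -0.2079  0.5141  0.3605  2.5608  1.0098]
sight [0.5812 0.2784 0.2208] lens [0.665  0.2796 0.2537]
```

```bash
python3 - <<'E'
from h import *
print(delta([.56,.0,.28],R.from_euler('x',.25)*down(-.3)))
E
```

```text
(array([-0.2016,  0.2009, -0.1939]), array([-0.8898,  0.127 ,  0.5985]))
```

Call:
carry_out --pt "0.4 -0.05 0.05 -0.07 -0.2 0.03 0.13" --pt "0.4 -0.1 0.1 -0.14 -0.4 0.06 0.27" --pt "0.4 -0.2 0.2 -0.194 -0.6 0.1 0.4" --pt "0.4 -0.2 0.2 -0.194 -0.89 0.127 0.6" --pt "0.4 -0.2 0.2 -0.194 -0.89 0.127 0.6" --pt "0.4 -0.2 0.2 -0.194 -0.89 0.127 0.6" --pt "0.4 -0.2 0.2 -0.194 -0.89 0.127 0.6"

```text
time: 8.02
tool_pos: [0.5607, 0.0004, 0.2803]
tool_rot: [-0.124, 0.981, -0.148, -0.019]
contact_force: [-0.3, 0.1, 0.1]
gripper_width: 0.399
```

```bash
python3 - <<'E'
from h import *
s=manip.state();print(s["tool_pos"],s["joint_pos"],delta([.5035,-.147,.24],down(-.87)))
E
```

```text
[0.5607 0.0004 0.2803] [-0.2546 -0.1111  1.7067  0.2437  1.6095  1.6177] (array([-0.0238,  0.4071,  0.0058]), array([-0.4256,  0.2818,  1.1342]))
```

Call:
carry_out --pt "0.4 -0.024 0.08 0.006 -0.08 0.05 0.2" --pt "0.4 -0.024 0.16 0.006 -0.16 0.1 0.4" --pt "0.4 -0.024 0.25 0.006 -0.25 0.15 0.6" --pt "0.4 -0.024 0.33 0.006 -0.35 0.2 0.8" --pt "0.4 -0.024 0.407 0.006 -0.43 0.25 1.0" --pt "0.4 -0.024 0.407 0.006 -0.43 0.25 1.0" --pt "0.4 -0.024 0.407 0.006 -0.43 0.25 1.0" --pt "0.4 -0.024 0.407 0.006 -0.43 0.25 1.0"

```text
time: 8.68
tool_pos: [0.503, -0.1474, 0.239]
tool_rot: [-0.002, 0.92, -0.391, -0.005]
contact_force: [0.0, 0.2, 0.4]
gripper_width: 0.401
```

```bash
python3 - <<'E'
from h import *
c=cam("wrist");im=manip.grab_frame("wrist")[:,:,::-1];cv2.imwrite("pics/w3.png",im)
h=cv2.cvtColor(im,cv2.COLOR_BGR2HSV)
for nm,lo,hi in(("blue",(95,130,120),(112,255,255)),("orange",(5,170,90),(15,255,255)),("purple",(125,80,40),(150,255,255))):
    n,l,st,ce=cv2.connectedComponentsWithStats(cv2.inRange(h,lo,hi))
    for i in range(1,n):
        p=plane(c,ce[i],.095)
        if st[i][4]>=40 and np.hypot(p[0]-.5135,p[1]+.1787)<.07:print(nm,ce[i],st[i],p)
s=manip.state();print(s["tool_pos"],delta([.5035,-.1465,.24],down(-.85)))
E
```

```text
blue [315.9077 184.841 ] [308 176  16  19 195] [ 0.5053 -0.1475  0.095 ]
purple [363.6    153.7029] [355 146  19  17 175] [ 0.4931 -0.2045  0.095 ]
[ 0.5032 -0.1472  0.2392] (array([-0.0007, -0.0019, -0.002 ]), array([0.0025, 0.0204, 0.0946]))
```

View pics/w3.png

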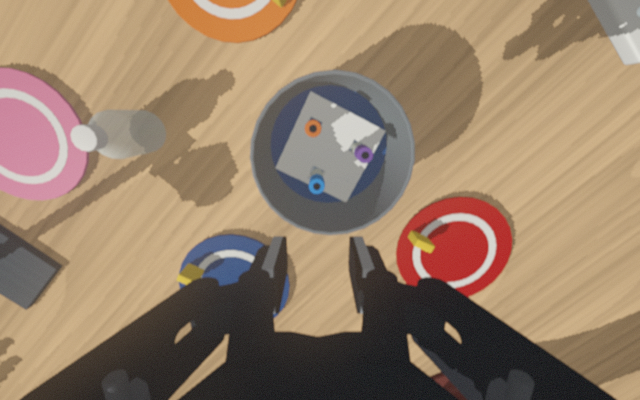

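Call:
carry_out --pt "0.4 0.002 -0.003 0.09 0 0 0" --pt "0.4 0.002 -0.003 0.18 0 0 0" --pt "0.4 0.002 -0.003 0.25 0 0 0" --pt "0.4 0.002 -0.003 0.31 0 0 0" --pt "0.4 0.002 -0.003 0.36 0 0 0" --pt "0.4 0.002 -0.003 0.41 0 0 0" --pt "0.4 0.002 -0.003 0.443 0 0 0" --pt "0.4 0.002 -0.003 0.443 0 0 0"

```text
time: 9.4
tool_pos: [0.5042, -0.1466, 0.0623]
tool_rot: [-0.001, 0.92, -0.391, -0.004]
contact_force: [0.0, -0.5, 2.3]
gripper_width: 0.4
```

Call:
carry_out --pt "0 0 0 0 0 0 0" --pt "0 0 0 0 0 0 0" --pt "0 0 0 0 0 0 0" --pt "0 0 0 0 0 0 0" --pt "0 0 0 0 0 0 0" --pt "0 0 0 0 0 0 0"

```text
time: 9.9
tool_pos: [0.5032, -0.1464, 0.0624]
tool_rot: [-0.001, 0.92, -0.391, -0.004]
contact_force: [1.5, 2.4, 3.1]
gripper_width: 0.179
```

Call:
carry_out --pt "0 0 0 -0.04 0 0 0" --pt "0 0 0 -0.1 0 0 0" --pt "0 0 0 -0.18 0 0 0" --pt "0 0 0 -0.27 0 0 0" --pt "0 0 0 -0.36 0 0 0" --pt "0 0 0 -0.44 0 0 0" --pt "0 0 0 -0.5 0 0 0" --pt "0 0 0 -0.5 0 0 0"

```text
time: 10.57
tool_pos: [0.5063, -0.149, 0.2683]
tool_rot: [-0.0, 0.92, -0.392, 0.0]
contact_force: [-0.2, -0.1, 1.2]
gripper_width: 0.182
```

```bash
python3 - <<'E'
from h import *
s=manip.state();print(s["tool_pos"],s["joint_pos"],s["gripper_width"])
M=R.from_euler('y',-.37)*down(-.80)
for q in((.50,.06,.27),(.53,.2,.26),(.576,.278,.2335)):print(delta(q,M))
E
```

```text
[ 0.5063 -0.149   0.2683] [-0.4277 -0.2016  1.7926  0.001   1.5507  1.9477] 0.18175340949778795
(array([-0.3873, -0.3509, -0.0038]), array([ 0.5303,  0.515 , -0.0096]))
(array([-0.5875, -0.6476,  0.0216]), array([ 0.5303,  0.515 , -0.0096]))
(array([-0.6483, -0.8656,  0.088 ]), array([ 0.5303,  0.515 , -0.0096]))
```

Foot hangs near z = 0.21, so the canister and lid are cleared. Next is the move toward the camera, with the tilt done on the way.

Call:
carry_out --pt "0 -0.05 -0.05 0 0 0 0" --pt "0 -0.11 -0.11 0 0.1 0.1 0" --pt "0 -0.18 -0.18 0 0.2 0.2 0" --pt "0 -0.25 -0.25 0 0.3 0.3 0" --pt "0 -0.33 -0.32 0 0.4 0.4 0" --pt "0 -0.4 -0.4 0 0.53 0.515 -0.01" --pt "0 -0.46 -0.47 0.01 0.53 0.515 -0.01" --pt "0 -0.46 -0.47 0.01 0.53 0.515 -0.01"

```text
time: 11.23
tool_pos: [0.5094, 0.1211, 0.2563]
tool_rot: [-0.073, 0.908, -0.38, 0.162]
contact_force: [0.4, -0.2, -1.3]
gripper_width: 0.178
```

```bash
python3 - <<'E'
from h import *
for i in range(3):manip.grab_frame("top")
s=manip.state();print(s["tool_pos"],s["joint_pos"],s["gripper_width"])
M=R.from_euler('y',-.37)*down(-.80)
for q in((.545,.27,.25),(.576,.278,.2335)):print(delta(q,M))
E
```

```text
[0.5114 0.1154 0.2577] [ 0.096  -0.4529  2.034  -0.0319  1.2031  2.472 ] 0.1770635991566975
(array([-0.2269, -0.3207,  0.0491]), array([0.0107, 0.0213, 0.0003]))
(array([-0.2006, -0.3762,  0.115 ]), array([0.0107, 0.0213, 0.0003]))
```

Call:
carry_out --pt "0 -0.04 -0.05 0.01 0.01 0.02 0" --pt "0 -0.08 -0.1 0.02 0.01 0.02 0" --pt "0 -0.12 -0.17 0.03 0.01 0.02 0" --pt "0 -0.16 -0.24 0.045 0.01 0.02 0" --pt "0 -0.2 -0.3 0.06 0.01 0.02 0" --pt "0 -0.2 -0.34 0.08 0.01 0.02 0" --pt "0 -0.2 -0.365 0.1 0.01 0.02 0" --pt "0 -0.2 -0.376 0.115 0.01 0.02 0"

```text
time: 12.05
tool_pos: [0.5786, 0.2765, 0.2342]
tool_rot: [-0.072, 0.905, -0.384, 0.17]
contact_force: [0.1, -0.5, -0.1]
gripper_width: 0.177
```

Call:
carry_out --pt "0 0 0 0 0 0 0" --pt "0 0 0 0 0 0 0" --pt "0 0 0 0 0 0 0" --pt "0 0 0 0 0 0 0"

```text
time: 12.38
tool_pos: [0.5771, 0.2766, 0.2358]
tool_rot: [-0.072, 0.905, -0.384, 0.17]
contact_force: [-0.3, -0.9, 0.4]
gripper_width: 0.179
```

```bash
python3 - <<'E'
from h import *
s=manip.state();print(s["tool_pos"],Rt(s).apply([0,0,-1]),s["joint_pos"],s["joint_vel"],s["contact_force"])
a=manip.grab_frame("side")[:,:,::-1];b=manip.grab_frame("top")[:,:,::-1]
cv2.imwrite("pics/f.png",np.hstack([cv2.resize(a[130:280,150:300],(400,400),interpolation=2),cv2.resize(b[80:230,190:340],(400,400),interpolation=2)]))
L=s["tool_pos"]+Rt(s).apply([0,0,.0134]);print("label",L,proj(cam("side"),L),proj(cam("top"),L))
E
```

```text
[0.5771 0.2766 0.2358] [-0.3636 -0.0004  0.9315] [ 0.3914 -0.1171  1.8034 -0.1548  1.1136  2.8092] [ 0.0069 -0.0033 -0.0022  0.0006 -0.0017  0.0004] [-0.2654 -0.8665  0.3547]
label [0.582  0.2766 0.2233] [241.4006 223.5218] [227.7198 171.7461]
```

View pics/f.png

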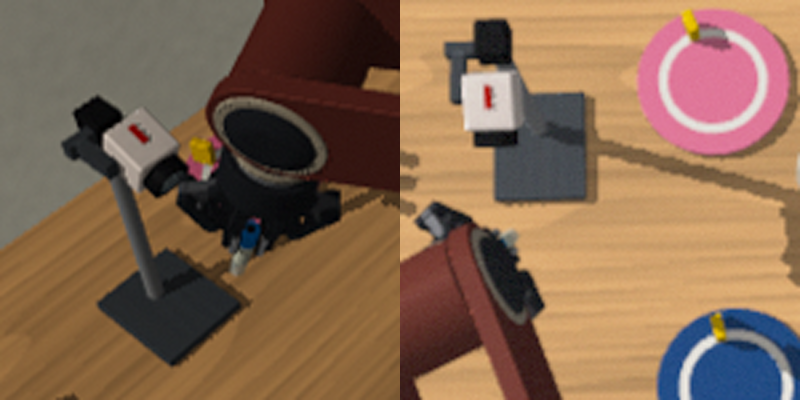

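```bash
python3 - <<'E'
from h import *
s=manip.state();c=cam("side");z=Rt(s).apply([0,0,-1]);L=s["tool_pos"]-z*.0134
im=manip.grab_frame("side")[:,:,::-1];m=cv2.inRange(cv2.cvtColor(im,cv2.COLOR_BGR2HSV),(98,150,60),(115,255,255));k=m*0;k[200:240,225:260]=m[200:240,225:260]
print("cap px",np.argwhere(k).mean(0)[::-1],k.sum()//255)
for h in(.034,-.044):print((proj(c,L+z*h)-[150,130])*2.667,proj(c,L+z*h))
print("speed",np.abs(s["joint_vel"]).max(),s["gripper_width"])
E
```

```text
cap px [243.2222 218.8611] 36
[248.6422 233.6173] [243.2292 217.5955]
[237.1752 268.8991] [238.9296 230.8246]
speed 0.003453619216651757 0.18090817201282278
```

The cap is seen at (243.2,218.9) against a predicted (243.2,217.6). The foot is at crop (237,272) against (237,269). Both agree, so I am handing in.

```bash
python3 -c "
from plant import manip
print(manip.job_done());s=manip.state();print(s['time'],s['tool_pos'],s['gripper_width'])"
```

```text
the job is handed in; nothing more can be done
None
the job is handed in; nothing more can be done
```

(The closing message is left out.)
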